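Wind a two-part plaster mould shut in the studio's crank clamp

ROBOT

A 6-joint arm with a two-finger parallel gripper is mounted at the origin on the work surface. World frame = base frame: x ahead of the robot, y to its left, z up, the work surface at z = 0. Lengths are in mm, angles in rad, forces in N, time in s.
With the tool pointing down it reaches from about 350 to 975 mm from the base axis. Payload 7.1 kg.
Tool frame: the origin (TCP) lies midway between the tips of the shut fingers; the grasp point (between the pads) lies 19 mm behind it (ctrl.grip_depth is the distance from the TCP to the grasp point, in mm); z points along the fingers, y is the line along which they close (so a half turn about z gives the same grasp; the last joint's range is limited). The gripper opens to 88 mm and grips with 3 to 60 N. Pads are 20 mm wide; open, the fingers measure 115 mm over their backs; the gripper's body (75 mm by 178 mm) begins 61 mm behind the grasp point.
Start: joints at [1.276, 0.423, 1.63, -0, 1.089, -0.019], TCP at [170.166, 601.372, 194.175] pointing down, gripper open.
Joint ranges: [-3, 3], [-0.9, 2.11], [0.09, 2.58], [-1.31, 4.45], [0.11, 2.69], [-2.54, 2.54]. Speed limits (rad/s): [2.39, 2.39, 3.01, 3.14, 3.14, 3.14].

INTERFACE

Orientations are given as a rotation vector (axis times angle).
In Python, from workcell import ctrl, cams gives the robot as it stands.
- The arm moves only by the tool move_arm, never from a script. Its argument "steps" is a list of rows, each a list of 3 entries, a list of its own where there are three numbers: the shift along the tool's x, y, z in units of 25 mm (1.0 is 25 mm), then the turn about the tool's z in units of 5 degrees (1.0 is 5 degrees), then the closure, from 0 (fully open) to 1 (shut). A call has 1 to 20 rows; each row shifts and turns the commanded pose from where the row before left it, along the tool's axes as they then stand; what a row does not reach is not made up. A row lasts 1/12 s, in which the tool goes at most 41.7 mm and 7.16 degrees, less where a joint would pass 70% of its speed; a pose out of reach is approached as far as the arm can. A call is refused whole if a number of a shift passes 1 or a number of a turn 1, either way. A call with a gripper value outside its range is refused whole. The fingers move at their own pace and stop on an object; the grip force is fixed at half the most. Time passes only in rows, so rows that do not move let the fingers close. It gives the time, the measured TCP pose, the force, the opening and the grip force at its end, in the units of the state.
- ctrl.get_obs(): the state, without advancing time (a new reading comes with each control period).
- cams.get_image(name): name is "scene" or "top" or "wrist"; returns a dict with "image" (480x640x3 uint8, red, green, blue), "camera_matrix" (3x3 intrinsics, pixels), "k1" (the pictures are not rectified: a ray, as slopes to the right and down, at radius r is drawn at 1 + k1 r^2 times it, then the intrinsics apply), "xyz" and "rotation" of the camera in the world; the wrist camera has in their place "mount" (4x4, takes a point from camera to tool coordinates, whose origin is the TCP and whose axes are the flange's). Camera axes: x right, y down, z forward; pixel columns grow to the right and rows downward; lengths in mm; the calibration is good to about 2 mm. A picture is of the moment at which its call begins: read the wrist's pose just before it. There is no depth.
- ctrl.close_job(): hands the job in; it is judged then, once.
Trained networks look in the newest picture that a camera, given by its name, has taken for a name from the list of things; names that differ only in an ending like _2 or _b are one class to them, and where a whole thing is asked for, a point or a joint stands for the part that bears it (a point fixed in the world has none). Each returns a list of dicts, best first, with "p" (0 to 1); they miss things now and then, are a little off and sometimes report something else, mostly with a low value. They report only what shows in the picture. A call takes as long as a camera call. They do not tell look-alikes from the thing itself.
- cams.boxes_of(camera, thing): "rect" ([centre column, centre row, width, height] in pixels, round what is visible of it).
- cams.cut_out(camera, thing): "pixels" (480x640 bool, what is visible of it) and "rect" ([centre column, centre row, width, height] in pixels, round what is visible of it).
The state is a dict: "t": time; "qpos": joint angles; "qvel": joint speeds; "joint_torque": joint torques, N m; "ee_pos": TCP position; "orientation": TCP orientation; "ft_force": force on the tool from outside, world axes, zero at the start; "moment": the same for the moment, N m; "width": finger opening in mm; "grasp_force": force on a finger pad.
Only numpy, scipy, OpenCV 4.12 (cv2) and the standard library are available. Lean on these libraries where they do the work, as an engineer would, in place of code of your own. Each camera call takes 0.05 s, during which the arm holds its last target. There are 200 camera calls.

TASK

Stand the loose plaster mould half in the clamp bed, between the moving pad and the strapped half, with its keyed face towards the strapped half, and let go of it. Then take the crank by its orange free-spinning sleeve and wind it clockwise, never letting go of the sleeve on the way, until the halves are shut and you feel the crank go clearly heavier: firmly tight, but not so hard that the plaster is crushed. Then let go, leaving the mould clamped and the pot, jar and rolling pin undisturbed.

Things in the scene. Friction and masses are not known exactly. Their poses are not given: they have to be found in the camera images.
- clamp: Fixed blue and aluminium bench clamp. Origin on the table under the crank's vertical axis, x along the bed from crank to fixed jaw, z up. In this frame, mm: bed top z 10, 100 wide, x -70 to 250; low lips (tops z 16) 64 apart guide the mould; gearbox x -35 to 35, 82 wide, top z 110; fixed jaw x 216 to 234, top z 95. Moving jaw and pad 62 wide, top z 86.
- fixed_half: White plaster mould half with a blue strap, fixed to the clamp against its fixed jaw: 46 (x) by 56 (y) by 75 high. Origin at the centre of its underside, axes as the clamp's; its parting face looks to its -x.
- fixed_face (a point): Centre of the strapped half's parting face (37.5 mm above the half's underside).
- loose_half: Loose white plaster mould half, upright on the table, 46 (its x) by 56 (its y) by 75 mm high, 0.25 to 0.5 kg. Origin at the centre of its underside; its x axis points out of its keyed parting face (terracotta vase shape and four small domes; half a pour hole on that top edge). Grasp from above across the 56 mm. It must face the strapped half: its x along the clamp's x.
- loose_face (a point): Centre of the loose half's keyed parting face (23 mm along its x, 37.5 mm above its underside). Shut means this point meets fixed_face.
- crank_axis (a point): Point on the crank's vertical axis at the height of the middle of the sleeve, 160 mm above the table.
- sleeve: Orange upright sleeve with black stripes, diameter 26, 62 mm long, spinning freely about a vertical pin on the crank arm, 55 mm from the crank axis. Origin at its centre, 161 mm above the table (sleeve from 130 to 192; crank arm's top at 126; pin head up to 198).
- crank (a joint): Crank angle, rad, growing clockwise from above; starts at 0 to 0.6; at 0 the sleeve lies on the clamp's -x side of the axis. The mould is shut somewhere between 4.3 and 6.5 rad. It stays where it is left. Turning it slowly takes 8 to 9 N at the sleeve along its path (less is felt when pausing); once shut, 2.3 N more per 0.1 rad. Tight: 11.5 to 14.5 N; over 15.5 N crushes plaster.
- pinch_pot: Small terracotta bowl, 68 across, 50 high; bystander. Origin under its centre.
- glaze_jar: Small jar with a green cap, 52 across, 70 high; bystander. Origin under its centre.
- rolling_pin: Wooden rolling pin, 38 thick, 248 long, lying on the table; bystander. Origin under its centre, x along it.
- load_spot (a point): Good place for the underside centre of the loose half: on the bed top (z 10 mm), midway between the lips, 128 mm along the clamp's x. The strapped half's face is 42 mm further on. The black spring-backed pad advances 8 mm per rad of crank; how far it is screwed out varies, so its face stands 34 to 55 mm back from here at the start.
Not all that is in view belongs to the job. Of the things that look like the loose_half, the largest one is meant.

How it is judged:
By the outcome, as a careful person would: the job done as asked, in the order asked, and still so for the second after the job is handed in, with the robot touching nothing.
It also fails if it takes over 66 s, if anything falls off the work surface, if the arm or the gripper's body presses on something with over 40 N, if the wrist force passes 120 N, or if a joint passes its speed limit or range.

## Working session

There is one attempt and no reset: what is moved stays moved. The work goes in short steps, Python scripts to look and compute and a tool call to move; the robot and the scene stay as the last step left them, time stands still between calls to the robot, and variables do not carry over. Pictures are saved under pics/ and viewed, at most 10 in all, crops included, and the job is handed in when it is done.

Besides the shell and the picture viewer there is one more tool, called after ">>>" as name(argument=value, ...) on one line, values as JSON. move_arm: Moves the arm, as the interface text tells. Its arguments: {"type":"object","properties":{"steps":{"type":"array"}},"required":["steps"]}

```bash
ls; mkdir -p pics
python3 - <<'E'
from workcell import ctrl,cams
import cv2,numpy as np
o=ctrl.get_obs();print({k:np.round(v,3) for k,v in o.items()})
for c in ["scene","top"]:
    r=cams.get_image(c);cv2.imwrite(f"pics/{c}0.png",r["image"][:,:,::-1])
    print(c,r["camera_matrix"],r["k1"],r["xyz"],r["rotation"])
    for n in ["clamp","fixed_half","loose_half","sleeve","pinch_pot","glaze_jar","rolling_pin"]:
        print(n,[(round(b["p"],2),np.round(b["rect"])) for b in cams.boxes_of(c,n)])
E
```

```text
pics
{'t': np.float64(0.0), 'qpos': array([ 1.276,  0.424,  1.631,  0.   ,  1.089, -0.019]), 'qvel': array([-0.001, -0.   ,  0.001,  0.   ,  0.001, -0.   ]), 'joint_torque': array([ 1.0000e-03, -5.4463e+01, -2.7367e+01,  6.5000e-02,  2.3000e-02,
       -0.0000e+00]), 'ee_pos': array([169.999, 600.839, 193.433]), 'orientation': array([-4.320e-01, -3.112e+00,  2.000e-03]), 'ft_force': array([-0.592,  0.27 , -0.269]), 'moment': array([-0.024,  0.061, -0.013]), 'grasp_force': np.float64(0.0), 'width': np.float64(87.925)}
scene [[508.31044466   0.         318.76769532]
 [  0.         508.31044466 245.69814743]
 [  0.           0.           1.        ]] -0.09982235578765548 [1396.62154124  227.96927162  675.36890975] [-1.48919952 -1.89065619  0.96682525]
clamp [(0.77, array([247., 210., 173.,  94.])), (0.37, array([144., 290.,  91.,  52.]))]
fixed_half [(0.91, array([309., 230.,  19.,  41.]))]
loose_half [(0.81, array([482., 247.,  23.,  31.])), (0.69, array([402., 255.,  20.,  30.])), (0.58, array([441., 243.,  33.,  42.]))]
sleeve [(0.58, array([189., 184.,  16.,  30.]))]
pinch_pot [(0.6
[... 365 characters left out ...]
79936045826 [ 463.18049562   35.26512035 1126.67768463] [-2.13632098  2.13306561 -0.19474953]
clamp [(0.71, array([418., 295., 205.,  80.])), (0.46, array([487., 190., 123.,  37.]))]
fixed_half [(0.91, array([352., 302.,  26.,  32.]))]
loose_half [(0.89, array([160., 323.,  24.,  20.])), (0.84, array([247., 296.,  19.,  22.])), (0.63, array([204., 312.,  34.,  26.]))]
sleeve [(0.73, array([492., 275.,  20.,  17.]))]
pinch_pot [(0.72, array([229., 194.,  30.,  36.])), (0.37, array([417., 294., 198.,  78.]))]
glaze_jar [(0.81, array([355., 171.,  21.,  33.])), (0.29, array([350., 301.,  28.,  35.])), (0.19, array([490., 274.,  17.,  12.]))]
rolling_pin [(0.83, array([485., 191., 125.,  41.]))]
```

Run:
```python
import cv2
a=cv2.imread("pics/top0.png")[230:360,120:540]
cv2.imwrite("pics/topc.png",cv2.resize(a,(798,247*1),interpolation=cv2.INTER_CUBIC))
b=cv2.imread("pics/scene0.png")[160:290,160:520]
b=cv2.resize(b,(798,288),interpolation=cv2.INTER_CUBIC)
import numpy as np
cv2.imwrite("pics/both.png",np.vstack([cv2.resize(a,(798,247),interpolation=cv2.INTER_CUBIC),b]))
```

```text
(no output)
```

View pics/top0.png

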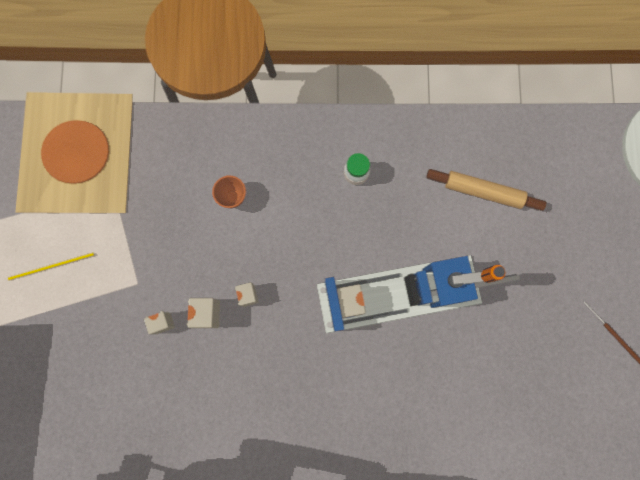

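View pics/both.png

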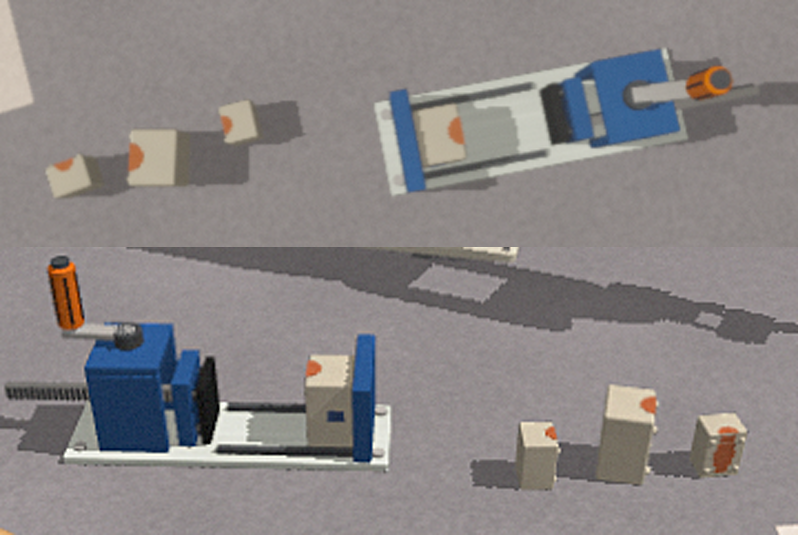

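The top view shows the loose half (largest of three) at (201,313) with its pour hole to the left. The clamp runs from the crank sleeve (493,272) left to the fixed jaw (335,304), so the loose half already faces roughly the right way. Next I'll fit poses against the masks.

```bash
cat > h.py <<'E'
from workcell import ctrl,cams
import cv2,numpy as np
from scipy.optimize import minimize
from scipy.spatial.transform import Rotation as R
def camof(c,obs=None):
    r=cams.get_image(c)
    if "mount" in r:
        T=np.eye(4);T[:3,:3]=R.from_rotvec(obs["orientation"]).as_matrix();T[:3,3]=obs["ee_pos"];M=T@np.array(r["mount"])
        return r,(r["camera_matrix"],r["k1"],M[:3,3],M[:3,:3])
    return r,(r["camera_matrix"],r["k1"],np.array(r["xyz"]),R.from_rotvec(r["rotation"]).as_matrix())
def proj(cam,P):
    K,k1,t,Rm=cam;p=(np.atleast_2d(P)-t)@Rm;s=p[:,:2]/p[:,2:]
    s=s*(1+k1*(s**2).sum(1,keepdims=True));return s*[K[0][0],K[1][1]]+[K[0][2],K[1][2]]
def ray(cam,uv,z):
    K,k1,t,Rm=cam;d=(np.array(uv,float)-[K[0][2],K[1][2]])/[K[0][0],K[1][1]];s=d.copy()
    for _ in range(20): s=d/(1+k1*(s@s))
    v=Rm@np.r_[s,1];return t+v*(z-t[2])/v[2]
def tf(p,P):
    c,s=np.cos(p[2]),np.sin(p[2]);P=np.asarray(P,float)
    return np.c_[P[:,0]*c-P[:,1]*s+p[0],P[:,0]*s+P[:,1]*c+p[1],P[:,2]]
def box(x0,x1,y0,y1,z0,z1): return np.array([[x,y,z] for x in(x0,x1) for y in(y0,y1) for z in(z0,z1)],float)
def render(cam,p,boxes,up=4):
    m=np.zeros((480*up,640*up),np.uint8)
    for b in boxes:
        q=(proj(cam,tf(p,b))+.5)*up
        cv2.fillConvexPoly(m,cv2.convexHull(np.round(q).astype(np.int32)),255)
    return cv2.resize(m,(640,480),interpolation=cv2.INTER_AREA)/255.
def fit(views,p0,boxes):
    def f(p):
        e=0
        for cam,m in views:
            r=render(cam,p,boxes);e+=np.abs(r-m).sum()/m.sum()
        return e
    best=None
    for _ in range(2):
        s=np.array([p0,p0+[15,0,0],p0+[0,15,0],p0+[0,0,.15]])
        b=minimize(f,p0,method="Nelder-Mead",options=dict(initial_simplex=s,xatol=.05,fatol=1e-4,maxiter=200));p0=b.x
    return b.x,b.fun
LH=[box(-23,23,-28,28,0,75)]
E
cat > m.py <<'E'
from h import *
V={}
for c in ["top","scene"]:
    r,cam=camof(c);V[c]=(cam,{})
    for n in ["loose_half","fixed_half","sleeve","clamp","pinch_pot","glaze_jar","rolling_pin"]:
        V[c][1][n]=[(d["p"],d["rect"],np.array(d["pixels"],float)) for d in cams.cut_out(c,n)]
T,S=V["top"],V["scene"]
for n in T[1]: print(n,[(round(a[0],2),np.round(a[1]),a[2].sum()) for a in T[1][n]],np.round(ray(T[0],T[1][n][0][1][:2],40)) if T[1][n] else 0)
pick=lambda v,n,u:min(v[1][n],key=lambda a:np.hypot(*(np.array(a[1][:2])-u)))[2]
Vl=[(T[0],pick(T,"loose_half",(203,312))),(S[0],pick(S,"loose_half",(441,243)))]
p0=np.r_[ray(T[0],(201,313),75)[:2],1.6]
for v in ([Vl[0]],[Vl[1]],Vl): print("loose",fit(v,p0,LH))
FH=[box(-23,23,-28,28,10,85)]
p1=np.r_[ray(T[0],(351,302),85)[:2],1.7]
Vf=[(T[0],pick(T,"fixed_half",(352,302)))]
print("fixed",fit(Vf,p1,FH))
# clamp: crank axis guess
CB=[box(-70,250,-50,50,0,10),box(-35,35,-41,41,0,110),box(216,234,-41,41,0,95),box(170,216,-28,28,10,85)]
for g in (FH,):
  pa=ray(T[0],(455,280),126)[:2]; ya=np.arctan2(*(p1[:2]-pa)[::-1])
  m=pick(T,"clamp",(418,295)); 
  print("clamp",fit([(T[0],m)],np.r_[pa,ya],CB), pa,ya)
np.savez("masks.npz",c=m)
for n,u in (("sleeve",(492,275)),):
  print("sleeve",ray(T[0],pick(T,n,u).nonzero() and np.argwhere(pick(T,n,u)).mean(0)[::-1],161), np.argwhere(pick(S,n,(189,184))).mean(0)[::-1])
E
python3 m.py
```

```text
loose_half [(0.7, array([160., 322.,  30.,  18.]), np.float64(536.0)), (0.56, array([205., 313.,  34.,  30.]), np.float64(920.0)), (0.56, array([247., 294.,  19.,  27.]), np.float64(444.0))] [487. 346.  40.]
fixed_half [(0.62, array([350., 302.,  31.,  35.]), np.float64(766.0))] [525. -20.  40.]
sleeve [(0.74, array([204., 312.,  32.,  29.]), np.float64(962.0)), (0.59, array([488., 274.,  17.,  15.]), np.float64(207.0))] [507. 263.  40.]
clamp [(0.96, array([418., 296., 200.,  79.]), np.float64(8567.0))] [ 538. -154.   40.]
pinch_pot [(0.9, array([229., 193.,  30.,  34.]), np.float64(834.0))] [744. 222.  40.]
glaze_jar [(0.85, array([356., 170.,  22.,  32.]), np.float64(609.0)), (0.66, array([351., 302.,  30.,  35.]), np.float64(709.0)), (0.28, array([420., 295., 203.,  77.]), np.float64(8436.0))] [794. -36.  40.]
rolling_pin [(0.96, array([486., 189., 122.,  36.]), np.float64(1971.0))] [ 755. -298.   40.]
loose (array([504.39578001, 262.75967761,   1.55913746]), np.float64(0.0642071611253197))
loose (array([502.99888547, 261.6887061 ,   1.58094167]), np.float64(0.057580200574746346))
loose (array([504.31621232, 262.23957737,   1.55936074]), np.float64(0.1356708391449692))
fixed (array([526.77263446, -20.62293148,   1.79544733]), np.float64(0.07567193979419444))
clamp (array([ 562.50766644, -209.36155023,    1.75594452]), np.float64(0.08471082608367264)) [ 560.826572   -207.35884305] 1.7706938528580285
sleeve [ 566.88166407 -258.34777443  161.        ] [189.41176471 182.93557423]
```

>>> move_arm(steps=[[[0,0,0],1,0],[[0,0,0],1,0],[[0,0,0],1,0],[[0,0,0],1,0],[[0,0,0],1,0],[[0,0,0],1,0],[[0,0,0],1,0],[[0,0,0],1,0],[[0,0,0],1,0],[[0,0,0],1,0],[[0,0,0],1,0],[[0,0,0],1,0],[[0,0,0],1,0],[[0,0,0],1,0],[[0,0,0],1,0]])

```text
t: 2.85
ee_pos: [170.2, 601.4, 194.2]
orientation: [2.242, 2.201, 0.0]
ft_force: [-0.6, -0.7, -0.4]
width: 88.1
grasp_force: 0.0
```

>>> move_arm(steps=[[[-0.9,0.9,0],0,0],[[-0.9,0.9,0],0,0],[[-0.9,0.9,0],0,0],[[-0.9,0.9,0],0,0],[[-0.9,0.9,0],0,0],[[-0.9,0.9,0],0,0],[[-0.9,0.9,0],0,0],[[-0.9,0.9,0],0,0],[[-0.9,0.9,0],0,0],[[-0.9,0.9,0],0,0],[[-0.9,0.9,0],0,0],[[-0.9,0.9,0],0,0],[[-0.9,0.9,0],0,0],[[-0.9,0.9,0],0,0],[[-0.8,1,0],0,0],[[0,0,0],0,0]])

```text
t: 4.18
ee_pos: [509.2, 258.7, 194.5]
orientation: [2.239, 2.201, 0.003]
ft_force: [-0.7, 0.9, -0.6]
width: 87.9
grasp_force: 0.0
```

```bash
cat > w.py <<'E'
from h import *
import sys
o=ctrl.get_obs();r,cam=camof("wrist",o)
print(o["t"],np.round(o["ee_pos"],1),np.round(R.from_rotvec(o["orientation"]).as_matrix(),3).tolist(),o["width"],o["qpos"].round(2),np.round(o["ft_force"],1))
cv2.imwrite(f"pics/{sys.argv[1]}.png",r["image"][:,:,::-1])
np.savez(sys.argv[1]+".npz",ee=o["ee_pos"],ori=o["orientation"])
for n in sys.argv[2:]:
    print(n,[(round(b["p"],2),np.round(b["rect"])) for b in cams.boxes_of("wrist",n)])
d=cams.cut_out("wrist","loose_half")
if d and "loose_half" in sys.argv:
    d=max(d,key=lambda a:np.sum(a["pixels"]));m=np.array(d["pixels"],float)
    print(d["p"],m.sum(),fit([(cam,m)],np.array([504.3,262.3,1.56]),LH))
E
python3 w.py w1 loose_half
```

```text
4.1833 [509.2 258.7 194.5] [[0.017, 1.0, 0.002], [1.0, -0.017, -0.0], [-0.0, 0.002, -1.0]] 87.88122904277684 [ 0.45  0.34  1.75 -0.    1.04  0.47] [-0.7  0.9 -0.6]
loose_half [(0.98, array([343., 284.,  47.,  51.])), (0.88, array([304., 212.,  64.,  64.])), (0.62, array([287., 115.,  49.,  53.]))]
0.91 3742.0 (array([502.81920922, 263.57510674,   1.56358817]), np.float64(0.035632617557979904))
```

>>> move_arm(steps=[[[0.18,-0.25,0.4],-0.1,0],[[0,0,0.9],0,0],[[0,0,0.9],0,0],[[0,0,0.9],0,0],[[0,0,0.9],0,0],[[0,0,0.9],0,0],[[0,0,0.6],0,0],[[0,0,0.5],0,0],[[0,0,0.34],0,0],[[0,0,0],0,0.2],[[0,0,0],0,1],[[0,0,0],0,1],[[0,0,0],0,1],[[0,0,0],0,1],[[0,0,0],0,1],[[0,0,0],0,1]])

```text
t: 5.67
ee_pos: [500.9, 266.8, 36.9]
orientation: [2.227, 2.215, 0.005]
ft_force: [3.5, 0.4, 6.8]
width: 55.7
grasp_force: 30.0
```

>>> move_arm(steps=[[[0,0,-0.2],0,1],[[0,0,-0.6],0,1],[[0,0,-0.8],0,1],[[0,0,-0.8],0,1],[[0,0,-0.8],0,1],[[0,0,-0.8],0,1],[[0,0,-0.8],0,1],[[0,0,-0.6],0,1],[[0,0,0],0,1],[[0,0,0],0,1]])

```text
t: 6.5
ee_pos: [498.7, 266.0, 170.6]
orientation: [-2.227, -2.215, 0.001]
ft_force: [0.0, -0.4, -3.6]
width: 55.8
grasp_force: 29.9
```

Run:
```python
from h import *
o=ctrl.get_obs();print(o["t"],o["ee_pos"],R.from_rotvec(o["orientation"]).as_matrix().round(3).tolist(),o["width"],o["ft_force"])
r,cam=camof("scene")
# in-hand pose from the scene camera: mask fit with the half lifted by (ee z - 36.5)
z=o["ee_pos"][2]-36.5
for c in ("top","scene"):
    r,cam=camof(c)
    u=proj(cam,[[*o["ee_pos"][:2],z+37]])[0]
    L=cams.cut_out(c,"loose_half");print(c,u,[(round(a["p"],2),np.round(a["rect"])) for a in L])
```

```text
6.5 [498.67877183 266.00566313 170.60492132] [[0.005, 1.0, -0.0], [1.0, -0.005, -0.0], [-0.0, -0.0, -1.0]] 55.75351704680793 [ 0.01291187 -0.4474542  -3.59964843]
top [185.64055246 313.43575953] [(0.98, array([197., 311.,  21.,  31.])), (0.96, array([246., 293.,  20.,  25.]))]
scene [452.79747913 188.43705603] [(0.9, array([403., 255.,  25.,  30.])), (0.69, array([451., 189.,  30.,  46.])), (0.59, array([482., 251.,  30.,  27.])), (0.42, array([246., 213., 175.,  97.]))]
```

>>> move_arm(steps=[[[-0.4,0.1,0],0,1],[[-0.8,0.1,0],0,1],[[-0.9,0.1,0],0,1],[[-0.9,0.1,0],0,1],[[-0.9,0.1,0],0,1],[[-0.9,0.1,0],0,1],[[-0.9,0.1,0],0,1],[[-0.9,0.1,0],0,1],[[-0.9,0.1,0],0,1],[[-0.9,0.1,0],0,1],[[-0.9,0.1,0],0,1],[[-0.9,0.1,0],0,1],[[-0.9,0.1,0],0,1],[[-0.9,0.1,0],0,1],[[-0.9,0.1,0],0,1],[[-0.6,0.1,0],0,1],[[-0.38,0.07,0],0,1],[[0,0,0],-0.7,1],[[0,0,0],-0.8,1],[[0,0,0],-0.68,1]])

```text
t: 8.42
ee_pos: [538.7, -81.4, 170.2]
orientation: [-2.003, -2.419, 0.001]
ft_force: [0.3, -0.2, -2.9]
width: 55.6
grasp_force: 29.9
```

>>> move_arm(steps=[[[0,0,0],0,1],[[0,0,0],0,1],[[0,0,0],0,1],[[0,0,0],0,1]])

```text
t: 8.75
ee_pos: [539.1, -80.9, 170.6]
orientation: [-2.008, -2.416, 0.0]
ft_force: [0.7, -0.1, -3.7]
width: 55.7
grasp_force: 29.9
```

Run:
```python
from h import *
o=ctrl.get_obs();M=R.from_rotvec(o["orientation"]).as_matrix();print(o["t"],o["ee_pos"],M.round(3).tolist(),o["width"],o["ft_force"].round(1),o["qpos"].round(2))
r,cam=camof("wrist",o);im=r["image"][:,:,::-1].copy();cv2.imwrite("pics/w2raw.png",im)
p=np.array([562.5,-209.4,1.756])
def poly(P,col):
    q=proj(cam,tf(p,P)).round().astype(int);cv2.polylines(im,[q.reshape(-1,1,2)],True,col,1)
poly([[-70,-50,10],[250,-50,10],[250,50,10],[-70,50,10]],(0,255,0))
poly([[60,-32,16],[216,-32,16],[216,32,16],[60,32,16]],(255,0,255))
poly([[170,-28,85],[216,-28,85],[216,28,85],[170,28,85]],(0,255,255))
poly([[216,-41,95],[234,-41,95],[234,41,95],[216,41,95]],(0,0,255))
poly([[-35,-41,110],[35,-41,110],[35,41,110],[-35,41,110]],(255,255,0))
cv2.imwrite("pics/w2.png",im)
```

```text
8.75 [539.134543   -80.88599453 170.60742947] [[-0.183, 0.983, -0.0], [0.983, 0.183, 0.0], [0.0, -0.0, -1.0]] 55.687031777914854 [ 0.7 -0.1 -3.7] [-0.17  0.34  1.83  0.    0.98 -0.35]
```

View pics/w2.png

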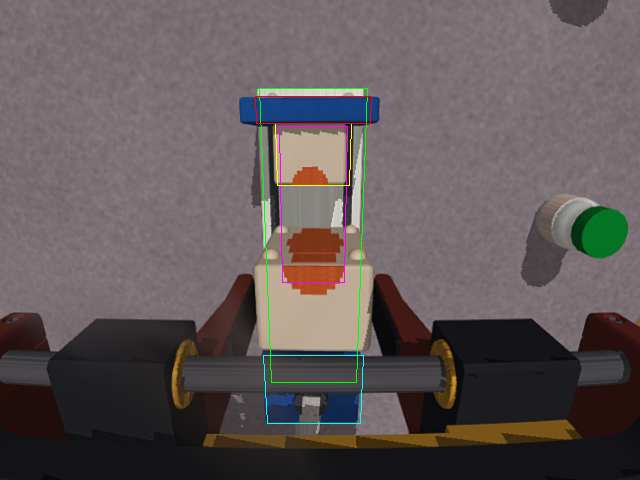

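The overlay matches the bed's far edge (row 88) and the strapped half's top (cols 276–350, row 185). The clamp pose holds to about 1 mm, and the held half is centred. Lowering it now.

>>> move_arm(steps=[[[0,0,0.4],0,1],[[0,0,0.8],0,1],[[0,0,0.8],0,1],[[0,0,0.8],0,1],[[0,0,0.7],0,1],[[0,0,0.5],0,1],[[0,0,0.4],0,1],[[0,0,0.2],0,1],[[0,0,0.2],0,1],[[0,0,0.1],0,1],[[0,0,0],0,1],[[0,0,0],0,1],[[0,0,0],0,1]])

```text
t: 9.88
ee_pos: [538.1, -81.1, 50.0]
orientation: [-2.006, -2.416, 0.002]
ft_force: [-9.1, 0.3, 16.3]
width: 55.8
grasp_force: 30.1
```

Run:
```python
from h import *
o=ctrl.get_obs();M=R.from_rotvec(o["orientation"]).as_matrix();print(M.round(3).tolist(),o["moment"].round(2),o["qpos"].round(3))
r,cam=camof("wrist",o);im=r["image"][:,:,::-1].copy()
a=cv2.resize(im[0:360,140:500],(600,600),interpolation=cv2.INTER_CUBIC);cv2.imwrite("pics/w3.png",a)
r,cam=camof("scene");b=r["image"][180:270,220:340,::-1];cv2.imwrite("pics/s3.png",cv2.resize(b,(800,600),interpolation=cv2.INTER_CUBIC))
```

```text
[[-0.184, 0.983, -0.002], [0.983, 0.184, -0.0], [0.0, -0.002, -1.0]] [-0.12  1.82 -0.03] [-1.710e-01  5.190e-01  1.893e+00 -1.000e-03  7.310e-01 -3.560e-01]
```

View pics/w3.png

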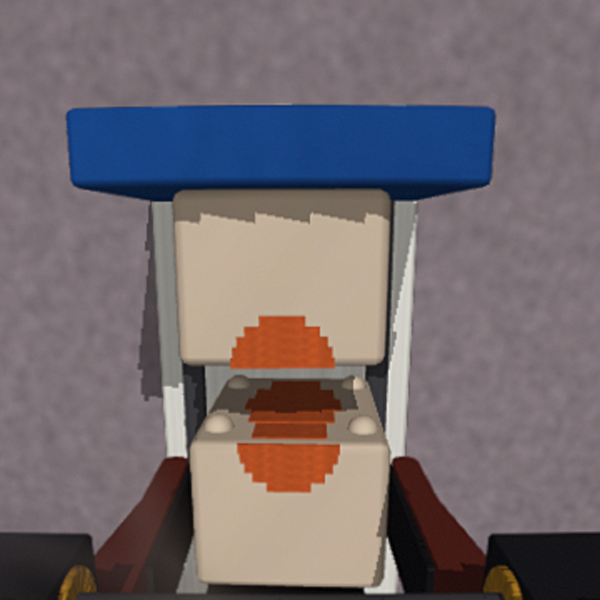

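View pics/s3.png

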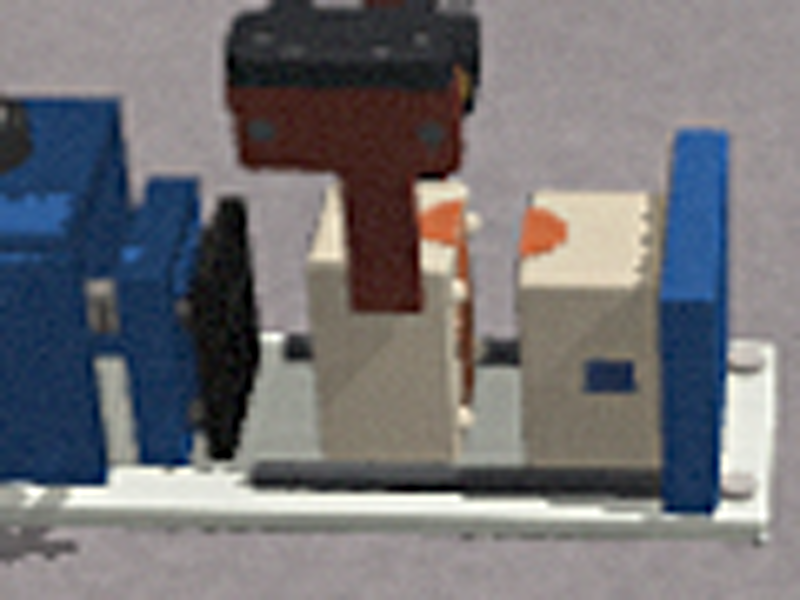

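The half seems to sit about 3 mm high, and the side force points towards clamp +y. It is probably catching the near lip, about 1.6 mm right of centre. I'll lift slightly, shift and lower again.

>>> move_arm(steps=[[[0,0,-0.3],0,1],[[0,-0.06,0],0,1],[[0,-0.05,0],0,1],[[0,0,0],0,1],[[0,0,0.1],0,1],[[0,0,0.1],0,1],[[0,0,0.08],0,1],[[0,0,0],0,1],[[0,0,0],0,1]])

```text
t: 10.73
ee_pos: [536.2, -81.4, 48.2]
orientation: [-2.006, -2.417, 0.001]
ft_force: [0.1, 1.1, -3.2]
width: 56.0
grasp_force: 29.9
```

>>> move_arm(steps=[[[0,0,0.03],0,1],[[0,0,0.03],0,1],[[0,0,0],0,1],[[0,0,0],0,1]])

```text
t: 11.07
ee_pos: [536.4, -81.5, 47.2]
orientation: [-2.007, -2.417, 0.0]
ft_force: [0.1, -0.1, -3.9]
width: 56.0
grasp_force: 29.9
```

>>> move_arm(steps=[[[0,0,0.03],0,1],[[0,0,0],0,1],[[0,0,0.02],0,1],[[0,0,0],0,1]])

```text
t: 11.4
ee_pos: [536.7, -81.5, 46.7]
orientation: [2.007, 2.417, 0.0]
ft_force: [-1.4, 1.0, 6.6]
width: 55.8
grasp_force: 29.9
```

>>> move_arm(steps=[[[0,0,0],0,0.2],[[0,0,0],0,0],[[0,0,0],0,0],[[0,0,0],0,0],[[0,0,-0.2],0,0],[[0,0,-0.6],0,0],[[0,0,-0.9],0,0],[[0,0,-0.9],0,0],[[0,0,-1],0,0],[[0,0,-1],0,0],[[0,0,-1],0,0],[[0,0,-1],0,0],[[0,0,-0.8],0,0],[[0,0,-0.4],0,0]])

```text
t: 12.57
ee_pos: [537.7, -81.7, 244.1]
orientation: [2.004, 2.414, 0.003]
ft_force: [-0.4, -0.5, -0.5]
width: 87.3
grasp_force: 0.0
```

>>> move_arm(steps=[[[-0.4,0,0],0,0],[[-0.8,0,0],0,0],[[-0.8,0,0],0,0],[[-0.8,0,0],0,0],[[-0.8,0,0],0,0],[[-0.8,0,0],0,0],[[-0.8,0,0],0,0],[[-0.8,0,0],0,0],[[-0.7,-0.1,0],0,0],[[-0.5,0,0],0,0],[[0,0,0],0,0],[[0,0,0],0,0],[[0,0,0],0,0]])

```text
t: 13.65
ee_pos: [566.7, -258.2, 240.2]
orientation: [-2.006, -2.416, 0.0]
ft_force: [0.4, -0.6, -0.4]
width: 87.8
grasp_force: 0.0
```

Run:
```python
from h import *
o=ctrl.get_obs();M=R.from_rotvec(o["orientation"]).as_matrix();print(o["t"],o["ee_pos"],M.round(3).tolist(),o["width"],o["ft_force"].round(1))
r,cam=camof("wrist",o);im=r["image"][:,:,::-1].copy()
for d in cams.cut_out("wrist","sleeve"): print(d["p"],d["rect"],np.sum(d["pixels"]))
p=np.array([562.5,-209.4,1.756])
L=[]
for q in (0,.1,.3,.6): 
    c=[-55*np.cos(q),55*np.sin(q)]   # clamp frame; clockwise
    a=np.linspace(0,6.28,30)
    for z,rr in((192,13),(130,13)):
        u=proj(cam,tf(p,np.c_[c[0]+rr*np.cos(a),c[1]+rr*np.sin(a),0*a+z])).round().astype(int)
        if q<.2: cv2.polylines(im,[u.reshape(-1,1,2)],True,(0,255,0) if q==0 else (255,255,0),1)
cv2.imwrite("pics/w4.png",im)
rt,ct=camof("top");rs,cs=camof("scene")
cv2.imwrite("pics/t4raw.png",rt["image"][:,:,::-1]);cv2.imwrite("pics/s4raw.png",rs["image"][:,:,::-1])
```

```text
13.65 [ 566.67845915 -258.20107109  240.19595874] [[-0.184, 0.983, -0.001], [0.983, 0.184, 0.001], [0.001, -0.001, -1.0]] 87.77347783604392 [ 0.4 -0.6 -0.4]
0.69 [312.0, 241.2, 36.8, 48.6] 918
```

View pics/w4.png

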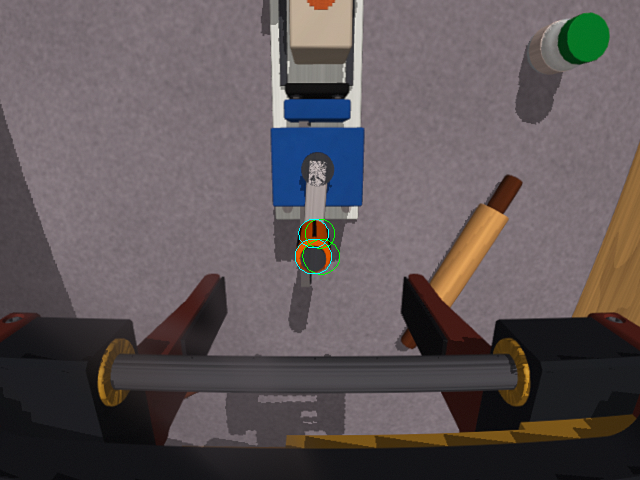

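The q=0.1 overlay matches the sleeve (top at (313,258)), so its centre is near (567,-264). The loose half stands in the bed. Going down to grip the sleeve.

>>> move_arm(steps=[[[-0.24,-0.02,0.4],0,0],[[0,0,0.8],0,0],[[0,0,0.8],0,0],[[0,0,0.8],0,0],[[0,0,0.6],0,0],[[0,0,0.3],0,0],[[0,0,0.19],0,0],[[0,0,0],0,0.3],[[0,0,0],0,1],[[0,0,0],0,1],[[0,0,0],0,1],[[0,0,0],0,1],[[0,0,0],0,1],[[0,0,0],0,1],[[0,0,0],0,1]])

```text
t: 15.1
ee_pos: [567.8, -264.9, 143.9]
orientation: [2.007, 2.417, 0.0]
ft_force: [-0.4, -0.4, 0.1]
width: 37.5
grasp_force: 0.0
```

>>> move_arm(steps=[[[0,0,0],0,1],[[0,0,0],0,1],[[0,0,0],0,1],[[0,0,0],0,1]])

```text
t: 15.43
ee_pos: [567.5, -264.9, 143.7]
orientation: [-2.007, -2.417, 0.0]
ft_force: [-2.5, -0.6, 2.3]
width: 25.6
grasp_force: 30.0
```

```bash
cat > c.py <<'E'
import numpy as np,sys
q0,q1,n=map(float,sys.argv[1:4]);q=np.linspace(q0,q1,int(n)+1)
P=np.c_[-np.cos(q),-np.sin(q)]*55/25
P=np.round(P-P[0],2);print(str(np.round(np.diff(P,axis=0),2).tolist()))
E
python3 c.py 0.1 1.3 12
```

```text
[[0.03, -0.22], [0.06, -0.21], [0.07, -0.21], [0.1, -0.2], [0.11, -0.18], [0.14, -0.18], [0.15, -0.16], [0.16, -0.14], [0.18, -0.13], [0.19, -0.11], [0.2, -0.09], [0.21, -0.07]]
```

>>> move_arm(steps=[[[0.03,-0.22,0],0,1],[[0.06,-0.21,0],0,1],[[0.07,-0.21,0],0,1],[[0.1,-0.2,0],0,1],[[0.11,-0.18,0],0,1],[[0.14,-0.18,0],0,1]])

```text
t: 15.93
ee_pos: [537.8, -260.1, 143.8]
orientation: [2.002, 2.413, -0.0]
ft_force: [5.3, -9.9, -6.3]
width: 25.2
grasp_force: 30.0
```

>>> move_arm(steps=[[[0.15,-0.16,0],0,1],[[0.16,-0.14,0],0,1],[[0.18,-0.13,0],0,1],[[0.19,-0.11,0],0,1],[[0.2,-0.09,0],0,1],[[0.21,-0.07,0],0,1]])

```text
t: 16.43
ee_pos: [513.0, -237.1, 143.7]
orientation: [2.004, 2.416, -0.006]
ft_force: [-4.2, -12.7, -0.9]
width: 25.5
grasp_force: 30.0
```

```bash
cat > s.py <<'E'
from h import *
import sys
C=np.array([562.5,-209.4]);w=1.756
if len(sys.argv)>2: C=np.array([float(sys.argv[1]),float(sys.argv[2])])
def rep(e,f):
    d=np.array(e)-C;q=(w+np.pi-np.arctan2(d[1],d[0]))%(2*np.pi);u=d/np.hypot(*d);t=np.array([u[1],-u[0]])
    print("q %.3f r %.1f  resist(tan) %.1f  rad %.1f"%(q,np.hypot(*d),-(np.array(f)@t),np.array(f)@u))
o=ctrl.get_obs();rep(o["ee_pos"][:2],o["ft_force"][:2]);print(o["t"],o["ee_pos"].round(1),o["ft_force"].round(1),o["width"])
E
python3 s.py; python3 c.py 1.3 2.9 16
```

```text
q 1.247 r 56.7  resist(tan) 9.1  rad 9.9
16.4333 [ 513.  -237.1  143.7] [ -4.2 -12.7  -0.9] 25.45954549129666
[[0.21, -0.05], [0.22, -0.02], [0.22, -0.01], [0.22, 0.02], [0.22, 0.04], [0.21, 0.06], [0.2, 0.08], [0.2, 0.1], [0.18, 0.12], [0.17, 0.14], [0.16, 0.15], [0.14, 0.17], [0.12, 0.19], [0.11, 0.19], [0.08, 0.2], [0.06, 0.21]]
```

>>> move_arm(steps=[[[0.22,-0.08,0],0,1],[[0.22,-0.05,0],0,1],[[0.22,-0.03,0],0,1],[[0.22,0.02,0],0,1],[[0.22,0.04,0],0,1],[[0.21,0.06,0],0,1],[[0.2,0.08,0],0,1],[[0.2,0.1,0],0,1]])

```text
t: 17.1
ee_pos: [508.6, -193.1, 143.7]
orientation: [2.006, 2.417, -0.004]
ft_force: [-2.9, -8.7, 0.7]
width: 24.8
grasp_force: 30.0
```

```bash
python3 s.py 561 -210.2
```

```text
q 2.072 r 55.2  resist(tan) 9.1  rad 0.1
17.1 [ 508.6 -193.1  143.7] [-2.9 -8.7  0.7] 24.80350006227127
```

>>> move_arm(steps=[[[0.18,0.12,0],0,1],[[0.17,0.14,0],0,1],[[0.16,0.15,0],0,1],[[0.14,0.17,0],0,1],[[0.12,0.19,0],0,1],[[0.11,0.19,0],0,1],[[0.08,0.2,0],0,1],[[0.06,0.21,0],0,1]])

```text
t: 17.77
ee_pos: [536.5, -160.9, 143.6]
orientation: [-2.005, -2.416, 0.005]
ft_force: [-7.2, -4.5, 4.9]
width: 25.3
grasp_force: 30.0
```

```bash
python3 s.py 561 -210.2; python3 c.py 2.9 4.1 12
```

```text
q 2.865 r 55.1  resist(tan) 8.5  rad -0.8
17.7667 [ 536.5 -160.9  143.6] [-7.2 -4.5  4.9] 25.297102378016444
[[0.04, 0.22], [0.02, 0.21], [0.0, 0.22], [-0.02, 0.22], [-0.05, 0.22], [-0.07, 0.21], [-0.08, 0.2], [-0.11, 0.19], [-0.13, 0.18], [-0.14, 0.17], [-0.16, 0.15], [-0.17, 0.14]]
```

>>> move_arm(steps=[[[0.04,0.22,0],0,1],[[0.02,0.21,0],0,1],[[0,0.22,0],0,1],[[-0.02,0.22,0],0,1],[[-0.05,0.22,0],0,1],[[-0.07,0.21,0],0,1],[[-0.08,0.2,0],0,1],[[-0.11,0.19,0],0,1],[[-0.13,0.18,0],0,1],[[-0.14,0.17,0],0,1],[[-0.16,0.15,0],0,1],[[-0.17,0.14,0],0,1]])

```text
t: 18.77
ee_pos: [597.7, -169.5, 143.6]
orientation: [-2.004, -2.413, 0.001]
ft_force: [-7.1, 5.4, 7.8]
width: 25.3
grasp_force: 30.0
```

```bash
python3 s.py 561 -210.2
python3 - <<'E'
from h import *
ims=[]
p=np.array([561.5,-209.7,1.756])
for c in ("scene","top"):
    r,cam=camof(c);im=r["image"][:,:,::-1].copy()
    u=proj(cam,tf(p,[[140,0,50]]))[0].astype(int)
    a=im[u[1]-32:u[1]+32,u[0]-50:u[0]+50];ims.append(cv2.resize(a,(460,294),interpolation=cv2.INTER_CUBIC))
    q=proj(cam,tf(p,[[170,-28,85],[160,-28,85]]));print(c,q.round(1).tolist(),"mm/px",10/np.hypot(*(q[0]-q[1])))
cv2.imwrite("pics/g5.png",np.vstack(ims))
E
```

```text
q 4.060 r 54.8  resist(tan) 8.8  rad -0.7
18.7667 [ 597.7 -169.5  143.6] [-7.1  5.4  7.8] 25.266050034376903
scene [[297.6, 222.2], [292.9, 222.1]] mm/px 2.0921983533359603
top [[359.7, 283.5], [364.9, 282.5]] mm/px 1.891388292446767
```

View pics/g5.png

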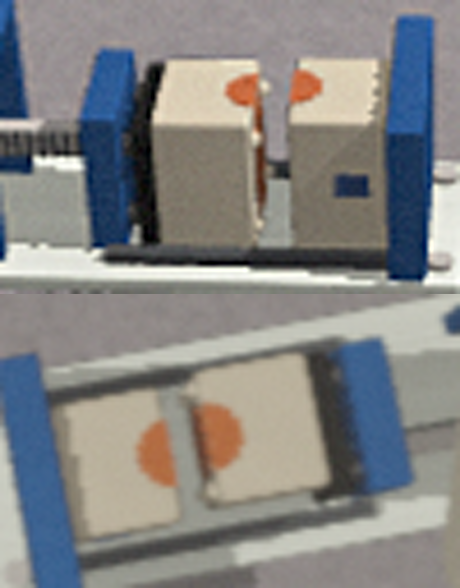

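The gap between the faces is still about 11–16 mm and the pad has reached the block, so it should shut around 5.4–6.1 rad. Continuing to wind.

```bash
python3 c.py 4.1 5.2 11; python3 c.py 5.2 6.9 34
```

```text
[[-0.19, 0.12], [-0.19, 0.1], [-0.21, 0.07], [-0.21, 0.06], [-0.22, 0.04], [-0.22, 0.01], [-0.22, -0.01], [-0.21, -0.03], [-0.22, -0.05], [-0.21, -0.07], [-0.2, -0.1]]
[[-0.1, -0.05], [-0.09, -0.06], [-0.09, -0.07], [-0.09, -0.06], [-0.08, -0.08], [-0.08, -0.07], [-0.07, -0.08], [-0.08, -0.08], [-0.06, -0.09], [-0.07, -0.09], [-0.05, -0.1], [-0.06, -0.09], [-0.05, -0.1], [-0.04, -0.1], [-0.04, -0.1], [-0.03, -0.11], [-0.03, -0.11], [-0.02, -0.1], [-0.02, -0.11], [-0.01, -0.11], [-0.01, -0.11], [0.0, -0.11], [0.01, -0.11], [0.01, -0.11], [0.01, -0.11], [0.02, -0.11], [0.03, -0.1], [0.03, -0.11], [0.04, -0.1], [0.04, -0.1], [0.05, -0.1], [0.05, -0.1], [0.05, -0.09], [0.07, -0.1]]
```

>>> move_arm(steps=[[[-0.19,0.12,0],0,1],[[-0.19,0.1,0],0,1],[[-0.21,0.08,0],0,1],[[-0.21,0.06,0],0,1],[[-0.22,0.03,0],0,1],[[-0.22,0.01,0],0,1]])

```text
t: 19.37
ee_pos: [614.3, -197.5, 143.7]
orientation: [-2.005, -2.414, -0.002]
ft_force: [-2.2, 8.6, 5.0]
width: 25.1
grasp_force: 30.0
```

```bash
python3 s.py 561 -210.2; python3 c.py 4.7 5.2 5
```

```text
q 4.664 r 54.8  resist(tan) 8.9  rad -0.2
19.3667 [ 614.3 -197.5  143.7] [-2.2  8.6  5. ] 25.11661598825756
[[-0.22, -0.01], [-0.22, -0.03], [-0.21, -0.05], [-0.21, -0.07], [-0.2, -0.1]]
```

Baseline is steady at 8.5–9.1 N. Next chunk is smaller: to 5.0, then 5.2.

>>> move_arm(steps=[[[-0.22,-0.01,0],0,1],[[-0.22,-0.03,0],0,1],[[-0.21,-0.05,0],0,1]])

```text
t: 19.62
ee_pos: [615.7, -213.8, 143.7]
orientation: [-2.005, -2.415, -0.004]
ft_force: [-1.1, 9.0, 2.9]
width: 25.4
grasp_force: 30.0
```

```bash
python3 s.py 561 -210.2
```

```text
q 4.964 r 54.8  resist(tan) 8.9  rad -1.7
19.6167 [ 615.7 -213.8  143.7] [-1.1  9.   2.9] 25.409846142740527
```

>>> move_arm(steps=[[[-0.21,-0.07,0],0,1],[[-0.2,-0.1,0],0,1]])

```text
t: 19.78
ee_pos: [613.9, -224.7, 143.7]
orientation: [-2.006, -2.416, -0.005]
ft_force: [1.1, 9.1, 2.2]
width: 25.4
grasp_force: 30.0
```

```bash
python3 s.py 561 -210.2;  python3 - <<'E'
from h import *
ims=[]
p=np.array([561.5,-209.7,1.756])
for c in ("scene","top"):
    r,cam=camof(c);im=r["image"][:,:,::-1].copy()
    u=proj(cam,tf(p,[[140,0,50]]))[0].astype(int)
    a=im[u[1]-32:u[1]+32,u[0]-50:u[0]+50];ims.append(cv2.resize(a,(460,294),interpolation=cv2.INTER_CUBIC))
cv2.imwrite("pics/g6.png",np.vstack(ims))
E
```

```text
q 5.165 r 54.8  resist(tan) 9.0  rad -1.4
19.7833 [ 613.9 -224.7  143.7] [1.1 9.1 2.2] 25.400972676743233
```

View pics/g6.png

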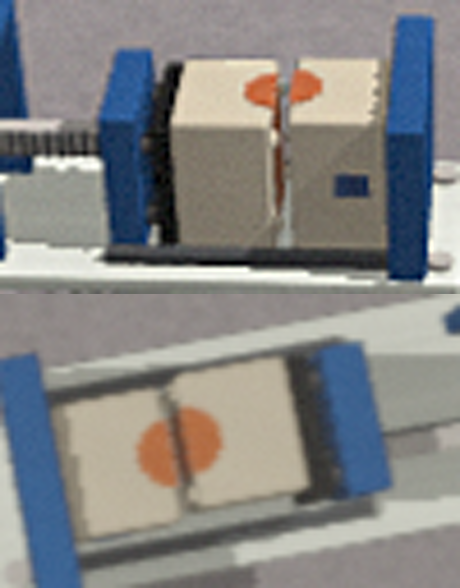

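Gap now about 5–7 mm, so shut should come at about 5.8–6.0. I'll go on in fine rows.

>>> move_arm(steps=[[[-0.1,-0.05,0],0,1],[[-0.09,-0.06,0],0,1],[[-0.09,-0.07,0],0,1],[[-0.09,-0.06,0],0,1],[[-0.08,-0.08,0],0,1],[[-0.08,-0.07,0],0,1]])

```text
t: 20.38
ee_pos: [607.4, -239.7, 143.7]
orientation: [-2.007, -2.417, -0.005]
ft_force: [3.4, 7.8, -0.3]
width: 25.2
grasp_force: 30.0
```

```bash
python3 s.py 561 -210.2
```

```text
q 5.464 r 55.0  resist(tan) 8.4  rad -1.3
20.3833 [ 607.4 -239.7  143.7] [ 3.4  7.8 -0.3] 25.23214887341441
```

>>> move_arm(steps=[[[-0.07,-0.08,0],0,1],[[-0.08,-0.08,0],0,1],[[-0.06,-0.09,0],0,1]])

```text
t: 20.63
ee_pos: [602.5, -246.2, 143.7]
orientation: [2.007, 2.417, 0.006]
ft_force: [6.1, 7.4, -0.3]
width: 25.7
grasp_force: 30.0
```

```bash
python3 s.py 561 -210.2
```

```text
q 5.611 r 55.0  resist(tan) 9.6  rad -0.2
20.6333 [ 602.5 -246.2  143.7] [ 6.1  7.4 -0.3] 25.66200984198035
```

>>> move_arm(steps=[[[-0.07,-0.09,0],0,1],[[-0.05,-0.1,0],0,1]])

```text
t: 20.8
ee_pos: [598.7, -250.2, 143.8]
orientation: [2.006, 2.416, 0.006]
ft_force: [6.6, 6.4, -2.3]
width: 25.5
grasp_force: 30.0
```

```bash
python3 s.py 561 -210.2
```

```text
q 5.713 r 55.0  resist(tan) 9.2  rad -0.2
20.8 [ 598.7 -250.2  143.8] [ 6.6  6.4 -2.3] 25.538089313750923
```

>>> move_arm(steps=[[[-0.06,-0.09,0],0,1],[[-0.05,-0.1,0],0,1]])

```text
t: 20.97
ee_pos: [594.5, -253.8, 143.7]
orientation: [2.006, 2.416, 0.006]
ft_force: [5.3, 5.6, -1.5]
width: 25.2
grasp_force: 30.0
```

```bash
python3 s.py 561 -210.2
```

```text
q 5.813 r 55.0  resist(tan) 7.6  rad -1.2
20.9667 [ 594.5 -253.8  143.7] [ 5.3  5.6 -1.5] 25.23084475861926
```

>>> move_arm(steps=[[[-0.04,-0.1,0],0,1],[[-0.04,-0.1,0],0,1]])

```text
t: 21.13
ee_pos: [590.2, -256.9, 143.8]
orientation: [2.006, 2.416, 0.006]
ft_force: [6.5, 6.1, -3.0]
width: 25.0
grasp_force: 30.0
```

```bash
python3 s.py 561 -210.2
```

```text
q 5.910 r 55.1  resist(tan) 8.7  rad -1.7
21.1333 [ 590.2 -256.9  143.8] [ 6.5  6.1 -3. ] 24.95065028341895
```

>>> move_arm(steps=[[[-0.03,-0.11,0],0,1],[[-0.03,-0.11,0],0,1]])

```text
t: 21.3
ee_pos: [585.2, -259.7, 143.7]
orientation: [2.005, 2.415, 0.006]
ft_force: [6.9, 4.7, -3.2]
width: 25.4
grasp_force: 30.0
```

```bash
python3 s.py 561 -210.2
```

```text
q 6.013 r 55.1  resist(tan) 8.3  rad -1.1
21.3 [ 585.2 -259.7  143.7] [ 6.9  4.7 -3.2] 25.408812370349622
```

>>> move_arm(steps=[[[-0.02,-0.1,0],0,1],[[-0.02,-0.11,0],0,1]])

```text
t: 21.47
ee_pos: [580.4, -261.8, 143.8]
orientation: [2.005, 2.415, 0.005]
ft_force: [7.3, 4.4, -2.8]
width: 25.4
grasp_force: 30.0
```

```bash
python3 s.py 561 -210.2
python3 - <<'E'
from h import *
ims=[]
p=np.array([561.5,-209.7,1.756])
for c in ("scene","top"):
    r,cam=camof(c);im=r["image"][:,:,::-1].copy()
    u=proj(cam,tf(p,[[140,0,50]]))[0].astype(int)
    a=im[u[1]-32:u[1]+32,u[0]-50:u[0]+50];ims.append(cv2.resize(a,(460,294),interpolation=cv2.INTER_CUBIC))
cv2.imwrite("pics/g7.png",np.vstack(ims))
E
```

```text
q 6.109 r 55.1  resist(tan) 8.4  rad -1.6
21.4667 [ 580.4 -261.8  143.8] [ 7.3  4.4 -2.8] 25.355370848143814
```

View pics/g7.png

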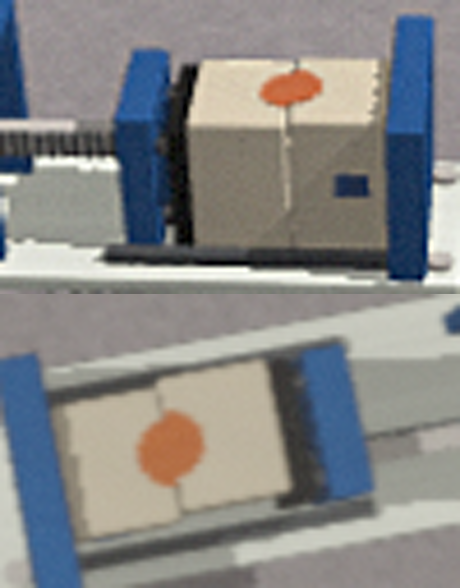

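The faces are nearly touching with pour holes aligned. Continuing in 0.1 rad steps.

>>> move_arm(steps=[[[-0.01,-0.11,0],0,1],[[-0.01,-0.11,0],0,1]])

```text
t: 21.73
ee_pos: [575.6, -263.4, 143.8]
orientation: [2.005, 2.414, 0.006]
ft_force: [10.5, 4.4, -4.3]
width: 25.1
grasp_force: 30.0
```

```bash
python3 s.py 561 -210.2
```

```text
q 6.201 r 55.1  resist(tan) 11.3  rad -1.5
21.7333 [ 575.6 -263.4  143.8] [10.5  4.4 -4.3] 25.060644637938466
```

>>> move_arm(steps=[[[0,-0.1,0],0,1]])

```text
t: 21.82
ee_pos: [573.3, -264.0, 143.8]
orientation: [2.004, 2.413, 0.006]
ft_force: [11.7, 2.4, -6.2]
width: 25.3
grasp_force: 30.0
```

```bash
python3 s.py 561 -210.2
```

```text
q 6.243 r 55.1  resist(tan) 11.9  rad 0.3
21.8167 [ 573.3 -264.   143.8] [11.7  2.4 -6.2] 25.339685460682638
```

>>> move_arm(steps=[[[0,-0.09,0],0,1]])

```text
t: 21.9
ee_pos: [571.3, -264.4, 143.8]
orientation: [2.004, 2.413, 0.007]
ft_force: [12.7, 3.6, -6.4]
width: 25.3
grasp_force: 30.0
```

```bash
python3 s.py 561 -210.2
```

```text
q 6.280 r 55.2  resist(tan) 13.2  rad -1.2
21.9 [ 571.3 -264.4  143.8] [12.7  3.6 -6.4] 25.26289369108856
```

13.2 N, in the middle of the tight band. I'll relax the push and release.

>>> move_arm(steps=[[[0,0.04,0],0,1],[[0,0,0],0,0],[[0,0,0],0,0],[[0,0,0],0,0],[[0,0,0],0,0],[[0,0,0],0,0],[[0,0,0],0,0]])

```text
t: 22.48
ee_pos: [569.1, -264.9, 143.7]
orientation: [-2.007, -2.417, 0.0]
ft_force: [0.3, -0.6, -0.9]
width: 61.7
grasp_force: 0.0
```

>>> move_arm(steps=[[[0,0,-0.2],0,0],[[0,0,-0.6],0,0],[[0,0,-0.8],0,0],[[0,0,-0.8],0,0],[[0,0,-0.8],0,0],[[0,0,-0.6],0,0],[[0,0,0],0,0],[[0,0,0],0,0],[[0,0,0],0,0]])

```text
t: 23.23
ee_pos: [568.7, -264.6, 237.8]
orientation: [-2.006, -2.416, 0.0]
ft_force: [-0.5, 0.3, 0.3]
width: 87.5
grasp_force: 0.0
```

Run:
```python
from h import *
o=ctrl.get_obs();print(o["t"],o["ee_pos"].round(1),o["width"],o["ft_force"].round(1))
r,cam=camof("wrist",o);a=r["image"][:,:,::-1]
r,_=camof("scene");b=r["image"][:,:,::-1]
cv2.imwrite("pics/end.png",np.hstack([cv2.resize(a,(400,300)),cv2.resize(b[150:390,120:440],(400,300))]))
```

```text
23.2333 [ 568.7 -264.6  237.8] 87.4595361044626 [-0.5  0.3  0.3]
```

View pics/end.png

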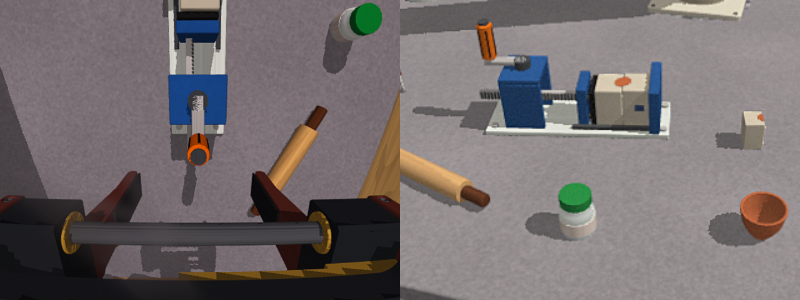

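The mould is shut, the crank is released, and the pot, jar and pin stand as before. Handing in.

```bash
python3 -c "
from workcell import ctrl
print(ctrl.close_job())"
```

```text
the job is handed in; nothing more can be done
None
```

I stood the loose half in the clamp facing the strapped half and wound the crank without letting go until it read about 13.2 N (tight is 11.5 to 14.5 N). I then released it at about 23 s, with the pot, jar and pin untouched in the last pictures, and handed the job in.

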